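# Finish the parts kit and stack the turned tote on it

### The job

Put the small roll of copper tape into the blue tote with the two potentiometers, then stack the yellow tote, with its jar, on top of the blue one. These are stack-nest totes: turn the yellow one half a turn, label ends opposite ways, so that it stands level on the blue tote's inner ledges instead of sinking down onto the parts. Set it down without dropping it and spill nothing.

Things in the scene. Friction and masses are not known exactly. Their poses are not given: they have to be found in the camera images.
- tote_blue: Blue stack-nest tote on the bench, open-topped, holding two potentiometers. 172 x 68 mm over the rim, 60 mm high, wall 2, floor 2.5 mm; tapers to 154 x 50 mm at the foot. Origin: centre of its underside; z up, x along its length towards the end with the label holder, y across. Clear floor between its ribs: x -26 to +48 mm, 46 mm wide; the potentiometers lie there and the tape may lie on them.
- tote_blue_seat (a point): Centre of the blue tote on its axis at the height of its four stacking ledges, 52 mm above its underside, 8 mm below its rim; axes as the tote. The ledges are the flat tops of ribs that stand 8 mm proud inside the long walls, at x = -36 and +58 mm. A like tote turned half a turn rests its underside here; the same way round it slips over the ribs and sinks 20 mm lower.
- tote_blue_label (a point): Centre of the white card in the black holder at the +x end of the blue tote, 92 mm from its middle, 50 mm above its underside; the holder sticks out 12 mm past the rim.
- tote_yellow: Yellow tote, the same moulding as the blue one, about 0.13 kg, with a 60 g jar in it. Origin: centre of its underside; z up, x towards its label end, y across. Its 154 x 50 mm foot enters the blue tote's 160 x 56 mm mouth with about 2.8 mm to spare on each side.
- tote_yellow_mid (a point): Centre of the yellow tote, on its axis, half-way up (30 mm above its underside, 30 mm below the rim's top); axes as the tote. Grip it across the middle by the upright outer faces of the rim: 68 mm wide, 13 mm deep, 47 to 60 mm above its underside; below, the sides slope inwards. The rim can also be pinched at an end (6 mm thick). Stacked, this point is 82 mm above the blue underside.
- tote_yellow_label (a point): Centre of the white card in the black holder at the +x end of the yellow tote, 92 mm from its middle, 50 mm above its underside.
- copper_mid (a point): Centre of the small roll of copper tape, 34 mm in diameter, 12 mm high, 30 g, lying flat on the bench (centre 6 mm above it); grip it across its diameter, any yaw.
- copper: The same roll of copper tape; origin at the centre of its underside.
- pot_a: Potentiometer lying in the blue tote, 32 x 33 x 16 mm; origin at the centre of its underside.
- pot_b: The other potentiometer in the blue tote, same size and origin.
- jar: Small white jar with a red screw lid, 42 mm in diameter, 32 mm high, standing in the yellow tote, lid 25 mm below the tote's rim; origin at the centre of its underside. It stays in the tote.
Things that resemble listed ones, but are neither listed nor needed, are in the scene too. Leave any green or turquoise look-alike of the jar alone.

How it is judged:
By the outcome, as a careful person would: the job done as asked, in the order asked, and still so for the second after the job is handed in, with the robot touching nothing.
It also fails if it takes over 48 s, if anything falls off the work surface, if the arm or the gripper's body presses on something with over 40 N, if the wrist force passes 120 N, or if a joint passes its speed limit or range.

### The arm

A 7-joint arm with a two-finger parallel gripper is mounted at the origin on a cart in front of the work surface, level with it; the furniture and walls round the work are solid. World frame = base frame: x ahead of the robot, y to its left, z up, the work surface at z = 0. Lengths are in m, angles in rad, forces in N, time in s.
With the tool pointing down it reaches from about 0.425 to 0.925 m from the base axis. Payload 6.8 kg.
Tool frame: the origin (TCP) lies at the very end of the fingers, on their centre line; the grasp point (between the pads) lies r.grasp_offset behind it (r.grasp_offset is the distance from the TCP to the grasp point, in m); z points along the fingers, y is the direction in which the jaws open and shut (so a half turn about z gives the same grasp; the last joint's range is limited). The gripper opens to 85 mm and grips with 20 to 120 N. Pads are 22 mm wide; open, the fingers measure 114 mm over their backs; the gripper's body (76 mm by 85 mm) begins 54 mm behind the grasp point. The pads swing forward as they close: fully open they stand 13 mm farther back than shut.
Start: joints at [-1.305, 0.477, 0.022, 1.555, -0.011, 1.109, -0.083], TCP at [0.246, 0.628, 0.231] pointing down, gripper open.
Joint ranges: [-2.96, 2.96], [-0.34, 2.1], [-1.41, 1.46], [0.24, 2.44], [-1.37, 4.51], [0.17, 1.92], [-2.96, 2.96]. Speed limits (rad/s): [2.39, 2.39, 3.14, 3.14, 3.14, 3.14, 3.14].

### API

Orientations are given as a rotation vector (axis times angle).
In Python, from bench import r gives the robot as it stands.
- The arm moves only by the shell command python3 -m jog 'ROWS' [FORCE]. ROWS is JSON, one flat list of numbers, 7 for each row, row after row: the turn, a rotation vector about the tool's x, y, z normalised to -1 to 1, where 1 is 180 degrees, then the shift along the tool's x, y, z normalised to -1 to 1, where 1 is 200 mm, then the opening, from 0 (shut) to 1 (fully open). In form: [wx, wy, wz, x, y, z, hand, wx, wy, wz, x, y, z, hand, ...]. A call has 1 to 12 rows; each row is the pose to reach, as a shift and turn from the pose measured when the call began, along the tool's axes at that moment, turning the shorter way round; what a row does not reach only later rows make up. A row lasts 1/10 s, in which the tool goes at most 50 mm and 8.59 degrees, less where a joint would pass 70% of its speed; a pose out of reach is approached as far as the arm can. A call with a number of a shift or a turn outside -1 to 1 is refused whole. A call with a gripper value outside its range is refused whole. The fingers move at their own pace and stop on an object; FORCE is the grip in N (left out, the last holds). Time passes only in rows, so rows that repeat a pose let the fingers close. It gives the time, the measured TCP pose, the force and the opening at its end, in the units of the state.
- r.get_obs(): the state, without advancing time (a new reading comes with each control period).
- r.grab_frame(name): name is "side" or "top" or "wrist"; returns the picture (384x512x3 uint8, red, green, blue); there is no depth.
- r.calibration(name): a dict with "K" (3x3 intrinsics, pixels), "origin" and "rotation" of the camera in the world; the wrist camera has in their place "T_tool_cam" (4x4, takes a point from camera to tool coordinates, whose origin is the TCP and whose axes are the flange's). Camera axes: x right, y up, looking along -z (the intrinsics and any distortion apply to the point x, -y, -z); pixel columns grow to the right and rows downward; lengths in m; the calibration is good to about 2 mm. A picture is of the moment at which its call begins: read the wrist's pose just before it. calibration takes no time and is no camera call.
- r.hand_in(): hands the job in, once; it reports no verdict.
The state is a dict: "clock": time; "joints": joint angles; "qvel": joint speeds; "tau": joint torques, N m; "tcp_pos": TCP position; "orientation": TCP orientation; "contact_force": force on the tool from outside, world axes, zero at the start; "moment": the same for the moment, N m; "grip_width": finger opening in m.
Only numpy, scipy, OpenCV 4.12 (cv2) and the standard library are available. Lean on these libraries where they do the work, as an engineer would, in place of code of your own. Each camera call takes 0.05 s, during which the arm holds its last target.

## Working session

There is one attempt and no reset: what is moved stays moved. The work goes in short steps, Python scripts to look and compute and a shell command to move; the robot and the scene stay as the last step left them, time stands still between calls to the robot, and variables do not carry over. Pictures are saved under pics/ and viewed, and the job is handed in when it is done.

```bash
ls; mkdir -p pics; python3 - <<'E'
from bench import r
import cv2
print(r.get_obs()); print(r.grasp_offset)
for n in ("top","side","wrist"):
    f=r.grab_frame(n); cv2.imwrite(f"pics/{n}0.png",f[:,:,::-1]); print(n,r.calibration(n))
E
```

```text
pics
{'clock': 0.0, 'joints': array([-1.30508451,  0.4777885 ,  0.02231766,  1.55643803, -0.01150432,
        1.10930698, -0.0831104 ]), 'qvel': array([-9.95759483e-04,  1.43743127e-03,  1.06325262e-03, -1.64951693e-03,
       -3.51595527e-04, -2.27303510e-04,  7.95962344e-05]), 'tau': array([-1.18390803e-03, -5.96438134e+01,  1.60713807e+00, -2.81204385e+01,
        1.23427444e-02,  9.01942461e-03, -3.35915547e-05]), 'tcp_pos': array([0.24627222, 0.62783864, 0.23033874]), 'orientation': array([-5.83683944e-01, -3.08667153e+00,  2.82721024e-03]), 'contact_force': array([ 0.52728316, -0.83257204, -0.3673224 ]), 'moment': array([-0.01991611, -0.01969579,  0.02115743]), 'grip_width': 0.08543500177303473}
0.0187
top {'K': array([[468.21604735,   0.        , 253.85376295],
       [  0.        , 468.21604735, 189.98477616],
       [  0.        ,   0.        ,   1.        ]]), 'origin': array([0.38293991, 0.23361956, 1.02191859]), 'rotation': array([ 0.03008076, -0.07705901, -1.57593372])}
side {'K': array([[430.5433905 ,   0.        , 256.59970175],
       [  0.        , 430.5433905 , 194.65640196],
       [  0.        ,   0.        ,   1.        ]]), 'origin': array([0.85997597, 0.37758558, 0.85980906]), 'rotation': array([0.34627121, 0.4866522 , 1.83919402])}
wrist {'K': array([[283.90060205,   0.        , 253.18739409],
       [  0.        , 283.90060205, 192.04914692],
       [  0.        ,   0.        ,   1.        ]]), 'T_tool_cam': array([[ 1.85879290e-05,  9.61011824e-01,  2.76507277e-01,
         7.14897701e-02],
       [ 9.99999962e-01,  5.82162174e-05, -2.69556745e-04,
         1.20021028e-04],
       [-2.75144427e-04,  2.76507271e-01, -9.61011786e-01,
        -1.42610976e-01],
       [ 0.00000000e+00,  0.00000000e+00,  0.00000000e+00,
         1.00000000e+00]])}
```

View pics/top0.png

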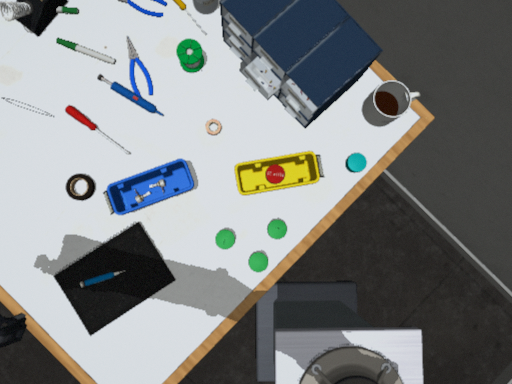

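View pics/side0.png

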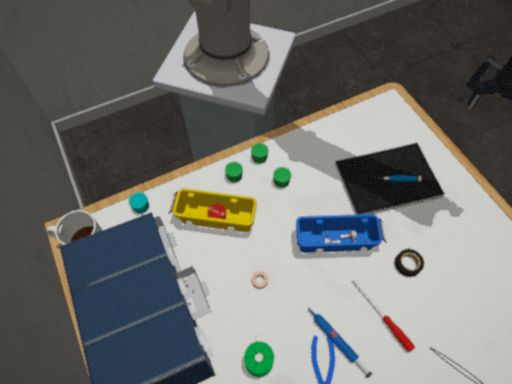

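View pics/wrist0.png

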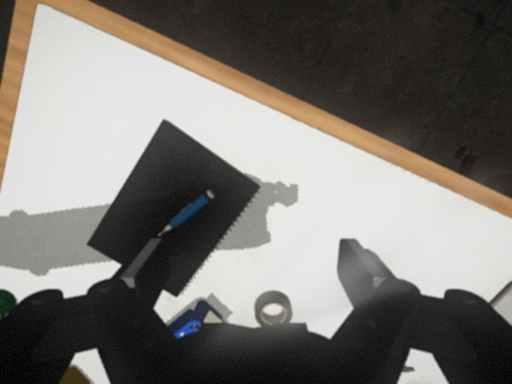

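```bash
cat > h.py <<'E'
from bench import r
import numpy as np, cv2
from scipy.spatial.transform import Rotation as R
def cam(name,obs=None):
    c=r.calibration(name)
    if name=="wrist":
        T=np.eye(4);T[:3,:3]=R.from_rotvec(obs["orientation"]).as_matrix();T[:3,3]=obs["tcp_pos"]
        M=T@c["T_tool_cam"]; return c["K"],M[:3,3],M[:3,:3]
    return c["K"],np.array(c["origin"]),R.from_rotvec(c["rotation"]).as_matrix()
def ray(C,uv,z):
    K,o,Rm=C; uv=np.atleast_2d(uv).astype(float)
    p=np.c_[uv,np.ones(len(uv))]@np.linalg.inv(K).T
    d=(p*[1,-1,-1])@Rm.T
    return o+d*((z-o[2])/d[:,2])[:,None]
def proj(C,P):
    K,o,Rm=C; q=(np.atleast_2d(P)-o)@Rm*[1,-1,-1]
    q=q@K.T; return q[:,:2]/q[:,2:]
def mask(f,col):
    h=cv2.cvtColor(f,cv2.COLOR_RGB2HSV).astype(int);H,S,V=h[...,0],h[...,1],h[...,2]
    if col=="blue": m=(H>105)&(H<125)&(S>150)&(V>60)
    if col=="yellow": m=(H>22)&(H<36)&(S>150)&(V>60)
    if col=="red": m=((H<8)|(H>172))&(S>150)&(V>60)
    if col=="copper": m=(H>3)&(H<20)&(S>60)&(V>90)
    return m.astype(np.uint8)
def blob(m,minA=80):
    n,l,s,c=cv2.connectedComponentsWithStats(cv2.morphologyEx(m,cv2.MORPH_CLOSE,np.ones((3,3),np.uint8)))
    return [(i,s[i],c[i],l==i) for i in range(1,n) if s[i][4]>=minA]
E
python3 - <<'E'
from h import *
for n in ("top","side"):
    f=cv2.imread(f"pics/{n}0.png")[:,:,::-1].copy(); C=cam(n)
    for col in("blue","yellow","copper"):
        for i,s,c,l in blob(mask(f,col),400 if col!="copper" else 30):
            cnt=cv2.findContours(l.astype(np.uint8),cv2.RETR_EXTERNAL,cv2.CHAIN_APPROX_NONE)[0][0][:,0,:]
            z=.012 if col=="copper" else .06
            P=ray(C,cnt,z)[:,:2].astype(np.float32)*1000
            rc=cv2.minAreaRect(P); b=cv2.boxPoints(rc)
            e=b[1]-b[0] if np.linalg.norm(b[1]-b[0])>np.linalg.norm(b[2]-b[1]) else b[2]-b[1]
            print(n,col,s,np.round(rc[0],1),np.round(rc[1],1),round(np.degrees(np.arctan2(e[1],e[0])),1))
    for (x,y,w,h,t) in ([(90,145,120,80,"b"),(225,140,120,70,"y"),(190,110,50,40,"c")] if n=="top" else [(285,200,120,65,"b"),(160,180,110,60,"y")]):
        cv2.imwrite(f"pics/{n}0_{t}.png",cv2.resize(f[y:y+h,x:x+w,::-1],None,fx=5,fy=5,interpolation=cv2.INTER_CUBIC))
    print(n, ray(C,[[213,127],[320,166],[110,203],[275,229],[258,262],[225,239]],.03) if n=="top" else "")
E
```

```text
top blue [111  58  51  57 655] [666.8 429.2] [119.5  81.6] 58.2
top blue [ 107  159   87   55 2534] [456.5 417.4] [ 66.9 172.1] -69.9
top yellow [ 235  152   85   43 2288] [484.4 156.2] [ 66.  171.6] -80.6
top copper [369  60  28  21 255] [712.4 -83.6] [64.3 22.6] 44.0
top copper [ 163   99  272  285 4277] [334.7 101.7] [ 61.3 820.9] -43.0
top copper [206 120  15  15 101] [589.7 291.2] [30.4 30.8] -0.0
top copper [ 70 178  13  18  45] [463.1 586.5] [22.4 38.1] -12.1
top copper [   0  286   97   98 1371] [143.5 644.3] [286.3  23.4] 45.1
top [[0.58601482 0.2901873  0.03      ]
 [0.50135119 0.06169194 0.03      ]
 [0.42465667 0.50630643 0.03      ]
 [0.36764588 0.15954836 0.03      ]
 [0.29875232 0.19605269 0.03      ]
 [0.3474415  0.26521604 0.03      ]]
side blue [ 297  213   86   39 2562] [462.5 420. ] [ 79.3 172.4] -67.9
side blue [312 329  29  55 423] [705.6 445.3] [48.7 88.4] -4.7
side yellow [ 172  189   84   42 2338] [492.8 158. ] [ 79.8 171.2] -80.7
side copper [  79   82  433  138 4124] [238.6 263. ] [400.2 960.5] -73.0
side copper [207 203  19  16  81] [472.  152.1] [37.4 40.1] -72.0
side copper [ 44 216  18  14 102] [ 609.1 -178.1] [17.6 40.2] -39.7
side copper [ 47 234  42 142 867] [743.8 -56. ] [316.5  22.9] 44.8
side copper [402 252  19  18  81] [451.2 581.7] [39.  23.2] 55.8
side copper [252 272  15  16 116] [593.  291.2] [31.5 28.6] 18.1
side
```

```bash
cd pics; python3 - <<'E'
import cv2,numpy as np
b=cv2.imread('top0_b.png');y=cv2.imread('top0_y.png')
w=np.zeros((750,600,3),np.uint8);w[:400,:600]=b;w[400:750,:600]=y
cv2.imwrite('m0.png',cv2.resize(w,(480,600)))
E
```

```text
(no output)
```

View pics/m0.png

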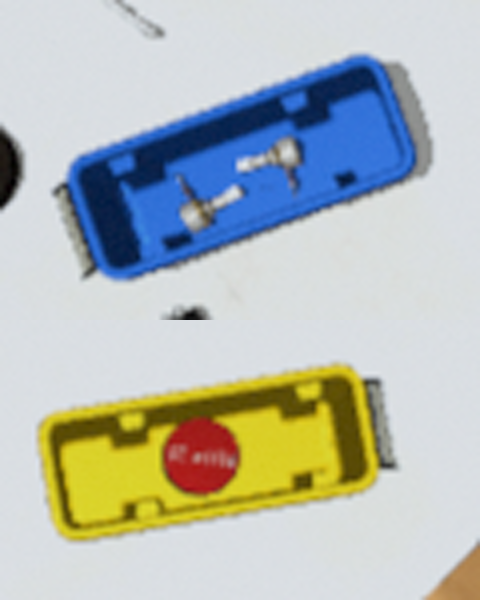

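```bash
cat >> h.py <<'E'
def delta(pos,yawy,tag=""):
    """pos TCP target; yawy = world angle (deg) of tool y, mod 180; prints row numbers"""
    o=r.get_obs(); R0=R.from_rotvec(o["orientation"]).as_matrix()
    best=None
    for k in (0,180):
        a=np.radians(yawy+k); y=np.array([np.cos(a),np.sin(a),0]); z=np.array([0,0,-1.]); x=np.cross(y,z)
        w=R.from_matrix(R0.T@np.c_[x,y,z]).as_rotvec()
        if best is None or np.linalg.norm(w)<np.linalg.norm(best): best=w
    s=R0.T@(np.array(pos)-o["tcp_pos"])
    print(tag,"turn",np.round(best/np.pi,4),"shift",np.round(s/.2,4))
def yaw():
    o=r.get_obs(); m=R.from_rotvec(o["orientation"]).as_matrix()
    return np.degrees(np.arctan2(m[1,1],m[0,1])), m
E
python3 - <<'E'
from h import *
print(yaw())
delta([.59,.291,.13],110,"a"); delta([.59,.291,.13],20,"b");delta([.57,.32,.23],110,"c")
E
```

```text
(np.float64(68.58232064232183), array([[-9.30943215e-01,  3.65163718e-01, -4.34310404e-04],
       [ 3.65163970e-01,  9.30942322e-01, -1.29140612e-03],
       [-6.72567248e-05, -1.36082028e-03, -9.99999072e-01]]))
a turn [-4.000e-04 -1.000e-04 -2.301e-01] shift [-2.215  -0.9404  0.5042]
b turn [-4.000e-04  2.000e-04  2.699e-01] shift [-2.215  -0.9404  0.5042]
c turn [-4.000e-04 -1.000e-04 -2.301e-01] shift [-2.069  -0.8426  0.0041]
```

```bash
python3 -m jog '[0,0,-0.1,-0.5,-0.2,0,1, 0,0,-0.2,-1,-0.42,0,1, 0,0,-0.23,-1,-0.42,0,1, 0,0,-0.23,-1,-0.42,0,1, 0,0,-0.23,-1,-0.42,0,1]'
python3 - <<'E'
from h import *
print(yaw()[0]);delta([.57,.32,.23],110,"c")
E
```

```text
clock: 0.65
tcp_pos: [0.4072, 0.4711, 0.2304]
orientation: [-0.541, 3.094, -0.007]
contact_force: [0.7, 0.2, -1.1]
grip_width: 0.0854
109.8557809867518
c turn [-0.0015  0.     -0.0008] shift [-0.5092 -0.9871  0.0069]
```

```bash
python3 -m jog '[0,0,0,-0.51,-0.98,0,1, 0,0,0,-0.51,-0.98,0,1, 0,0,0,-0.51,-0.98,0,1, 0,0,0,-0.51,-0.98,0,1, 0,0,0,-0.51,-0.98,0,1, 0,0,0,-0.51,-0.98,0,0.6, 0,0,0,-0.51,-0.98,0,0.6]'
python3 - <<'E'
from h import *
o=r.get_obs(); f=r.grab_frame("wrist"); cv2.imwrite("pics/w1.png",f[:,:,::-1]); np.save("w1.npy",np.r_[o["tcp_pos"],o["orientation"]])
print(o["tcp_pos"],o["qvel"].max(),yaw()[0])
E
```

```text
clock: 1.35
tcp_pos: [0.5697, 0.3208, 0.231]
orientation: [-0.539, 3.095, -0.007]
contact_force: [0.1, 1.4, -0.6]
grip_width: 0.0593
[0.56974352 0.32084943 0.23095131] 0.0060696324537807145 109.91206853178437
```

View pics/w1.png

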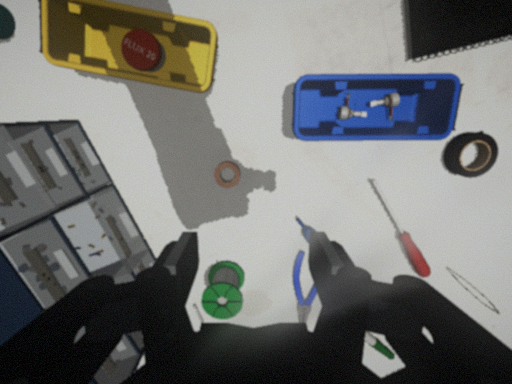

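```bash
cat >> h.py <<'E'
def rects(f,C,cols=("blue","yellow","copper")):
    out={}
    for col in cols:
        for i,s,c,l in blob(mask(f,col),400 if col!="copper" else 60):
            cnt=max(cv2.findContours(l.astype(np.uint8),cv2.RETR_EXTERNAL,cv2.CHAIN_APPROX_NONE)[0],key=len)[:,0,:]
            P=ray(C,cnt,.012 if col=="copper" else .06)[:,:2].astype(np.float32)*1000
            rc=cv2.minAreaRect(P); b=cv2.boxPoints(rc)
            e=b[1]-b[0] if np.linalg.norm(b[1]-b[0])>np.linalg.norm(b[2]-b[1]) else b[2]-b[1]
            if max(rc[1])>250 or max(rc[1])<25: continue
            print(col,s,np.round(rc[0],1),np.round(rc[1],1),round(np.degrees(np.arctan2(e[1],e[0])),1))
E
python3 - <<'E'
from h import *
f=cv2.imread("pics/w1.png")[:,:,::-1].copy(); p=np.load("w1.npy"); C=cam("wrist",dict(tcp_pos=p[:3],orientation=p[3:]))
rects(f,C)
E
```

```text
blue [ 294   74  167   66 5861] [456.4 417.2] [ 64.9 170.7] -69.8
yellow [  41    0  175   91 5113] [484.3 157.6] [ 65.1 171.4] -80.1
yellow [ 67   0  96  25 597] [458.8 137.5] [20.6 91.7] -65.6
copper [459 140  32  31 172] [459.3 580.9] [38.1 38.1] 70.7
copper [214 162  26  26 324] [589.8 291.5] [33.1 32.1] 4.0
```

```bash
python3 - <<'E'
from h import *
delta([.5898,.2914,.04],110,"c");delta([.5898,.2914,.003],110,"c")
E
```

```text
c turn [-0.0012 -0.0003 -0.0005] shift [-0.0472 -0.1771  0.9556]
c turn [-0.0012 -0.0003 -0.0005] shift [-0.0474 -0.1764  1.1406]
```

```bash
python3 -m jog '[0,0,0,-0.047,-0.177,0.3,0.6, -0.0012,0,0,-0.047,-0.177,0.6,0.6, -0.0012,0,0,-0.047,-0.177,0.85,0.6, -0.0012,0,0,-0.047,-0.177,0.95,0.6, -0.0012,0,0,-0.047,-0.177,0.955,0.6, -0.0012,0,0,-0.047,-0.177,0.955,0.6]' 30
python3 - <<'E'
from h import *
o=r.get_obs(); f=r.grab_frame("wrist"); cv2.imwrite("pics/w2.png",f[:,:,::-1])
rects(f,cam("wrist",o),["copper"]); delta([.5898,.2914,.003],110,"c")
E
```

```text
clock: 2.0
tcp_pos: [0.5886, 0.293, 0.0403]
orientation: [0.546, -3.091, -0.0]
contact_force: [0.7, -0.0, 0.6]
grip_width: 0.0511
copper [ 223  202   52   48 1278] [590.3 291.4] [32.8 33.2] -70.0
c turn [0.0003 0.0005 0.0001] shift [ 0.0062 -0.0091  0.1962]
```

View pics/w2.png

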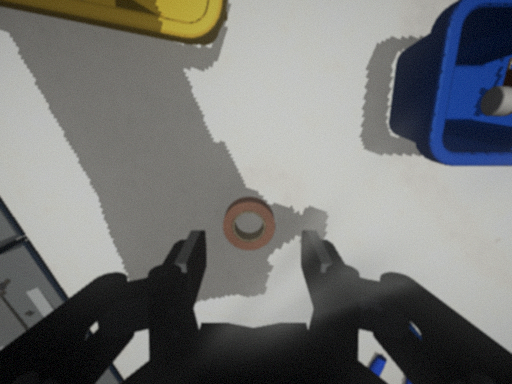

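```bash
python3 -m jog '[0,0,0,0.006,-0.009,0.1,0.6, 0,0,0,0.006,-0.009,0.18,0.6, 0,0,0,0.006,-0.009,0.19,0.6, 0,0,0,0.006,-0.009,0.19,0.3, 0,0,0,0.006,-0.009,0.19,0.2, 0,0,0,0.006,-0.009,0.19,0.2, 0,0,0,0.006,-0.009,0.19,0.2, 0,0,0,0.006,-0.009,0.19,0.2]' 35
```

```text
clock: 2.85
tcp_pos: [0.5905, 0.292, 0.0055]
orientation: [-0.545, 3.091, 0.003]
contact_force: [-1.9, 0.0, 6.2]
grip_width: 0.0314
```

```bash
python3 -m jog '[0,0,0,0,0,-0.1,0.2, 0,0,0,0,0,-0.3,0.2, 0,0,0,0,0,-0.45,0.2, 0,0,0,0,0,-0.6,0.2, 0,0,0,0,0,-0.6,0.2]'
python3 - <<'E'
from h import *
o=r.get_obs(); f=r.grab_frame("wrist"); cv2.imwrite("pics/w3.png",f[:,:,::-1])
print(o["contact_force"],o["grip_width"])
th=np.radians(110.1); ax=np.array([np.cos(th),np.sin(th)])
p=np.array([.4564,.4173])+.011*ax
print(p); delta([*p,.126],110,"c")
E
```

```text
clock: 3.35
tcp_pos: [0.5931, 0.293, 0.1306]
orientation: [-0.543, 3.083, 0.008]
contact_force: [0.3, 0.3, -0.2]
grip_width: 0.0316
[ 0.33901015  0.28696288 -0.19489324] 0.03159253608996387
[0.45261974 0.42763004]
c turn [ 0.0007  0.0026 -0.    ] shift [0.4223 0.8734 0.0088]
```

View pics/w3.png

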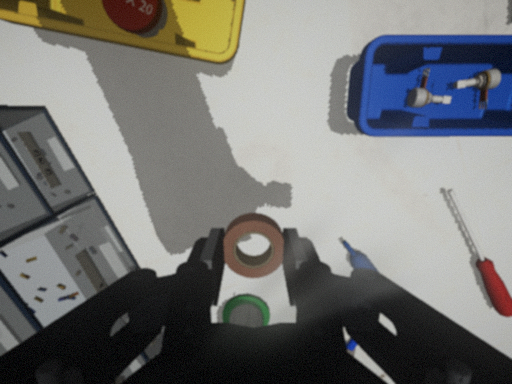

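```bash
python3 -m jog '[0,0.0026,0,0.2,0.45,0,0.2, 0,0.0026,0,0.35,0.7,0,0.2, 0,0.0026,0,0.42,0.87,0,0.2, 0,0.0026,0,0.42,0.87,0,0.2, 0,0.0026,0,0.42,0.87,0,0.2, 0,0.0026,0,0.42,0.87,0,0.2]'
python3 - <<'E'
from h import *
o=r.get_obs(); f=r.grab_frame("wrist"); cv2.imwrite("pics/w4.png",f[:,:,::-1]);rects(f,cam("wrist",o),["blue"])
p=[.4526,.4276]
delta([*p,.03],110,"c")
E
```

```text
clock: 4.0
tcp_pos: [0.4517, 0.4276, 0.1265]
orientation: [0.55, -3.091, -0.002]
contact_force: [-0.0, -0.8, -0.3]
grip_width: 0.0316
blue [ 130  164  215   81 8503] [455.4 417.2] [ 65.4 160.8] -69.8
c turn [ 0.0002 -0.0004 -0.    ] shift [-0.      0.0079  0.4833]
```

View pics/w4.png

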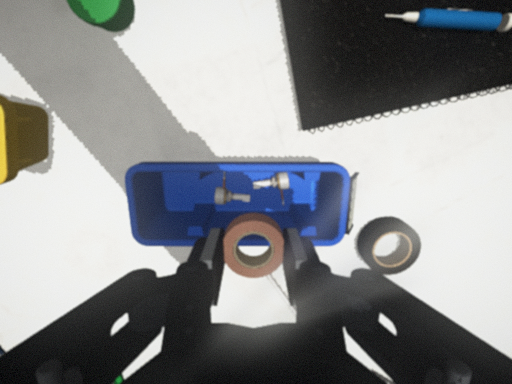

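```bash
python3 -m jog '[0,0,0,0,0.008,0.15,0.2, 0,0,0,0,0.008,0.3,0.2, 0,0,0,0,0.008,0.4,0.2, 0,0,0,0,0.008,0.45,0.2, 0,0,0,0,0.008,0.48,0.2, 0,0,0,0,0.008,0.48,0.2]'
python3 - <<'E'
from h import *
o=r.get_obs(); f=r.grab_frame("wrist"); cv2.imwrite("pics/w5.png",f[:,:,::-1]);print(o["contact_force"],o["tcp_pos"])
E
```

```text
clock: 4.65
tcp_pos: [0.4533, 0.4268, 0.0303]
orientation: [0.543, -3.093, 0.0]
contact_force: [0.4, 0.5, -0.1]
grip_width: 0.031
[ 0.37912721  0.52938035 -0.11022982] [0.45327056 0.42678906 0.03032305]
```

View pics/w5.png

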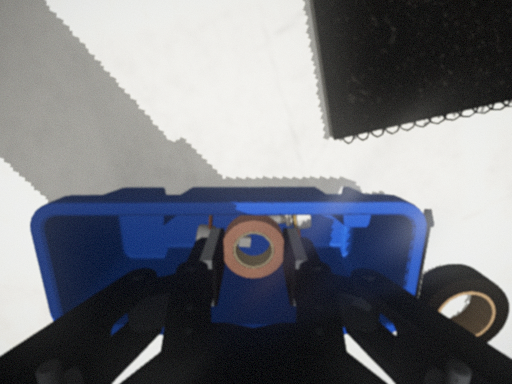

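```bash
python3 -m jog '[0,0,0,0,0,0.015,0.2, 0,0,0,0,0,0.025,0.2, 0,0,0,0,0,0.025,0.5, 0,0,0,0,0,0.025,0.5, 0,0,0,0,0,0.025,0.5, 0,0,0,0,0,0.025,0.5, 0,0,0,0,0,-0.1,0.5, 0,0,0,0,0,-0.3,0.5, 0,0,0,0,0,-0.5,0.5, 0,0,0,0,0,-0.7,0.5, 0,0,0,0,0,-0.75,0.5]'
python3 - <<'E'
from h import *
o=r.get_obs(); f=r.grab_frame("wrist"); cv2.imwrite("pics/w6.png",f[:,:,::-1]);print(o["contact_force"],o["tcp_pos"])
# yellow: tool y along yellow y = -80.4+90
delta([.4844,.157,.19],9.6,"y")
E
```

```text
clock: 5.8
tcp_pos: [0.4555, 0.4293, 0.1863]
orientation: [-0.542, 3.089, 0.009]
contact_force: [0.4, 0.1, 0.4]
grip_width: 0.0428
[0.43629433 0.09302723 0.39662711] [0.45549139 0.42925905 0.18634885]
y turn [-2.000e-04  2.500e-03 -4.426e-01] shift [ 0.3266 -1.3286 -0.0283]
```

View pics/w6.png

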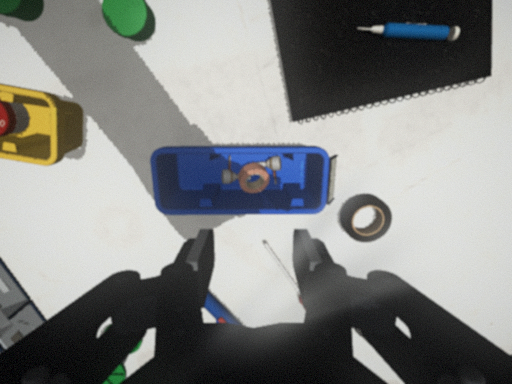

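```bash
python3 - <<'E'
from h import *
o=r.get_obs(); print(o["joints"].round(2))
f=r.grab_frame("side"); cv2.imwrite("pics/s6.png",cv2.resize(f[200:265,285:405,::-1],None,fx=5,fy=5,interpolation=cv2.INTER_CUBIC))
f=r.grab_frame("top"); cv2.imwrite("pics/t6.png",cv2.resize(f[145:225,90:210,::-1],None,fx=5,fy=5,interpolation=cv2.INTER_CUBIC))
E
```

```text
[-0.83  0.44 -0.03  1.73  0.01  0.97  1.05]
```

View pics/s6.png

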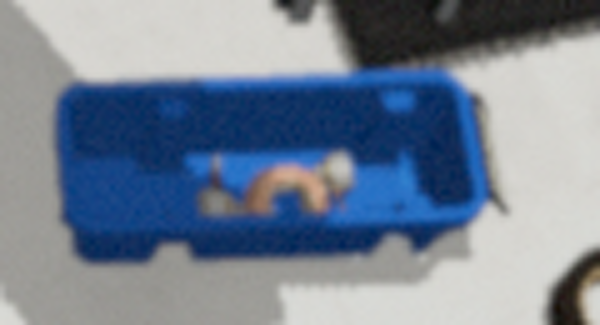

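```bash
python3 -m jog '[0,0,0.1,0.1,-0.2,0,1, 0,0,0.2,0.2,-0.4,0,1, 0,0,0.3,0.3,-0.7,0,1, 0,0,0.4,0.32,-1,0,1, 0,0,0.5,0.32,-1,0,1, 0,0,0.55,0.32,-1,0,1, 0,0,0.557,0.32,-1,0,1, 0,0,0.557,0.32,-1,0,1, 0,0,0.557,0.32,-1,0,1, 0,0,0.557,0.32,-1,0,1, 0,0,0.557,0.32,-1,0,1, 0,0,0.557,0.32,-1,0,1]'
python3 - <<'E'
from h import *
print(yaw()[0],r.get_obs()["joints"].round(2));delta([.4844,.157,.19],9.6,"y")
E
```

```text
clock: 7.15
tcp_pos: [0.4604, 0.2167, 0.1789]
orientation: [-2.032, -2.394, 0.005]
contact_force: [0.2, 0.4, -0.4]
grip_width: 0.0854
9.365125412694466 [-0.86  0.28  0.36  2.02 -0.12  0.87 -0.27]
y turn [-0.0011  0.0004 -0.0013] shift [-0.3143  0.0698 -0.0552]
```

```bash
python3 -m jog '[0,0,-0.001,-0.2,0.05,0,1, 0,0,-0.001,-0.314,0.07,0,1, 0,0,-0.001,-0.314,0.07,0,1, 0,0,-0.001,-0.314,0.07,0,1, 0,0,-0.001,-0.314,0.07,0,1]'
python3 - <<'E'
from h import *
o=r.get_obs(); f=r.grab_frame("wrist"); cv2.imwrite("pics/w7.png",f[:,:,::-1])
rects(f,cam("wrist",o),["yellow","blue","red"]); print(o["tcp_pos"],yaw()[0])
f=r.grab_frame("top"); rects(f,cam("top"),["blue"])
E
```

```text
clock: 7.65
tcp_pos: [0.4834, 0.1578, 0.1779]
orientation: [-2.026, -2.398, 0.008]
contact_force: [-0.6, -0.7, 0.4]
grip_width: 0.0854
yellow [ 219   95   74  160 5092] [482.6 164.6] [ 65.3 153.6] -80.4
red [238 161  37  37 894] [483.  166.2] [34.1 34.9] -80.3
[0.48342457 0.15779091 0.17791695] 9.64711452219291
blue [111  58  51  57 651] [666.8 429.2] [119.5  81.6] 58.2
blue [ 107  159   87   55 2340] [456.5 417.4] [ 66.9 172.1] -69.9
```

View pics/w7.png

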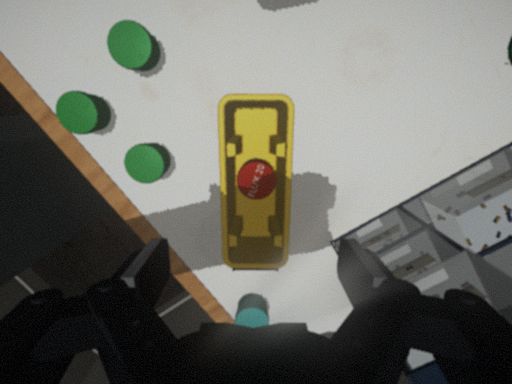

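```bash
python3 - <<'E'
from h import *
o=r.get_obs();C=cam("wrist",o)
for z in (0,.05,.1): print(z,ray(C,[[335,243]],z)[0].round(3),ray(cam("top"),[[305,126],[245,80]],z).round(3).tolist())
delta([.4839,.1572,.075],9.6,"a");delta([.4839,.1572,.030],9.6,"b")
E
```

```text
0 [0.597 0.089 0.   ] [[0.594, 0.088, 0.0], [0.698, 0.221, 0.0]]
0.05 [0.577 0.11  0.05 ] [[0.584, 0.096, 0.05], [0.682, 0.221, 0.05]]
0.1 [0.558 0.132 0.1  ] [[0.574, 0.103, 0.1], [0.667, 0.222, 0.1]]
a turn [-0.0014  0.0004  0.0003] shift [-0.0036  0.0025  0.517 ]
b turn [-0.0014  0.0004  0.0003] shift [-0.0033  0.0035  0.742 ]
```

```bash
python3 -m jog '[-0.0014,0,0,-0.003,0.003,0.2,1, -0.0014,0,0,-0.003,0.003,0.4,1, -0.0014,0,0,-0.003,0.003,0.5,1, -0.0014,0,0,-0.003,0.003,0.52,1, -0.0014,0,0,-0.003,0.003,0.52,1]' 40
python3 - <<'E'
from h import *
o=r.get_obs(); f=r.grab_frame("wrist"); cv2.imwrite("pics/w8.png",f[:,:,::-1])
rects(f,cam("wrist",o),["yellow","red"]); print(o["contact_force"])
delta([.4839,.1572,.030],9.6,"b")
E
```

```text
clock: 8.25
tcp_pos: [0.4837, 0.1577, 0.0742]
orientation: [2.025, 2.401, -0.003]
contact_force: [0.8, -0.1, 0.2]
grip_width: 0.0853
yellow [  194    83   124   242 15078] [482.2 167.2] [ 66.2 149.9] -80.5
red [ 228  188   58   55 2110] [482.6 169. ] [33.6 33.9] -80.3
[ 0.76041171 -0.11717062  0.1635031 ]
b turn [0.0002 0.0003 0.0004] shift [-0.0025 -0.0035  0.2252]
```

View pics/w8.png

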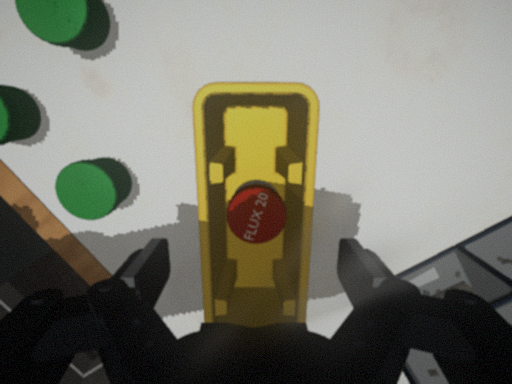

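```bash
python3 -m jog '[0,0,0,-0.003,-0.003,0.12,1, 0,0,0,-0.003,-0.003,0.21,1, 0,0,0,-0.003,-0.003,0.225,1, 0,0,0,-0.003,-0.003,0.225,1, 0,0,0,-0.003,-0.003,0.225,0.6, 0,0,0,-0.003,-0.003,0.225,0.6, 0,0,0,-0.003,-0.003,0.225,0.6, 0,0,0,-0.003,-0.003,0.225,0.6, 0,0,0,-0.003,-0.003,0.225,0.6]' 40
python3 - <<'E'
from h import *
f=r.grab_frame("wrist"); cv2.imwrite("pics/w9.png",f[:,:,::-1])
E
```

```text
clock: 9.2
tcp_pos: [0.4849, 0.1575, 0.0315]
orientation: [2.025, 2.399, 0.003]
contact_force: [0.1, -0.1, 5.1]
grip_width: 0.0673
```

View pics/w9.png

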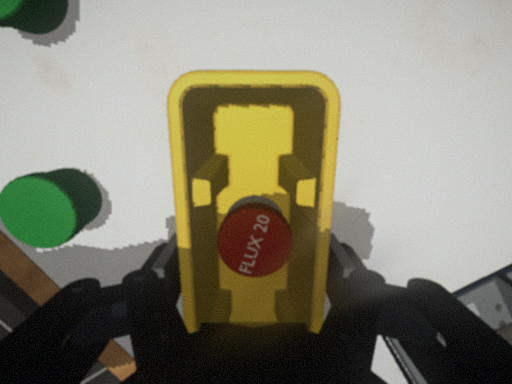

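```bash
python3 -m jog '[0,0,0,0,0,-0.02,0.6, 0,0,0,0,0,-0.06,0.6, 0,0,0,0,0,-0.15,0.6, 0,0,0,0,0,-0.25,0.6, 0,0,0,0,0,-0.38,0.6, 0,0,0,0,0,-0.5,0.6, 0,0,0,0,0,-0.6,0.6, 0,0,0,0,0,-0.65,0.6, 0,0,0,0,0,-0.66,0.6, 0,0,0,0,0,-0.66,0.6]' 
python3 - <<'E'
from h import *
f=r.grab_frame("wrist"); cv2.imwrite("pics/w10.png",f[:,:,::-1])
o=r.get_obs();print(o["contact_force"],o["moment"],o["joints"].round(2),yaw()[0])
f=r.grab_frame("side"); cv2.imwrite("pics/s10.png",f[:,:,::-1])
E
```

```text
clock: 10.25
tcp_pos: [0.4843, 0.1575, 0.1634]
orientation: [2.025, 2.4, 0.003]
contact_force: [0.2, 0.1, -2.1]
grip_width: 0.0672
[-1.08190162  0.51798481 -3.1096375 ] [-0.01432106  0.00091699  0.04834382] [-0.76  0.3   0.39  2.04 -0.15  0.83 -0.12] 9.678331409404297
```

View pics/w10.png

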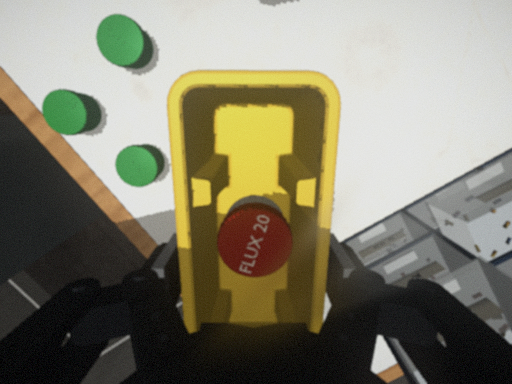

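View pics/s10.png

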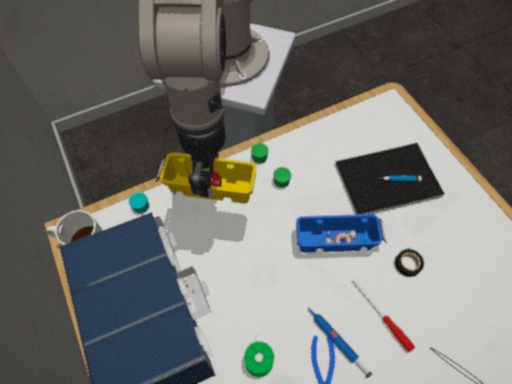

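```bash
cat > ov.py <<'E'
from h import *
def rectpts(c,ang,L,W,z):
    a=np.radians(ang);u=np.array([np.cos(a),np.sin(a)]);v=np.array([-u[1],u[0]])
    return np.array([[*(np.array(c)+sx*L/2*u+sy*W/2*v),z] for sx,sy in((1,1),(1,-1),(-1,-1),(-1,1))])
def overlay(f,C,specs,out,crop,k):
    x,y,w,h=crop; g=cv2.resize(f[y:y+h,x:x+w,::-1],None,fx=k,fy=k,interpolation=cv2.INTER_CUBIC)
    for P,col in specs:
        q=(proj(C,P)-[x,y]+.5)*k; cv2.polylines(g,[np.round(q).astype(int).reshape(-1,1,2)],True,col,1,cv2.LINE_AA)
    cv2.imwrite(out,g)
E
python3 - <<'E'
from ov import *
B=rectpts([.4564,.4173],-69.85,.172,.068,.06)
f=cv2.imread("pics/top0.png")[:,:,::-1]; overlay(f,cam("top"),[(B,(0,0,255))],"pics/o1.png",(95,150,105,75),7)
p=np.load("w1.npy"); f=cv2.imread("pics/w1.png")[:,:,::-1]; overlay(f,cam("wrist",dict(tcp_pos=p[:3],orientation=p[3:])),[(B,(0,0,255))],"pics/o2.png",(285,65,185,85),4)
f=cv2.imread("pics/w6.png")[:,:,::-1]; overlay(f,cam("wrist",dict(tcp_pos=np.array([.45549139,.42925905,.18634885]),orientation=np.array([-.542,3.089,.009]))),[(B,(0,0,255))],"pics/o3.png",(145,135,195,90),4)
a,b,c=[cv2.imread(f"pics/o{i}.png") for i in(1,2,3)]
W=np.zeros((a.shape[0],0,3)); 
H=np.zeros((b.shape[0]+c.shape[0],780,3),np.uint8);H[:b.shape[0],:b.shape[1]]=b;H[b.shape[0]:,:c.shape[1]]=c
cv2.imwrite("pics/o23.png",cv2.resize(H,None,fx=.8,fy=.8))
E
```

```text
(no output)
```

View pics/o1.png

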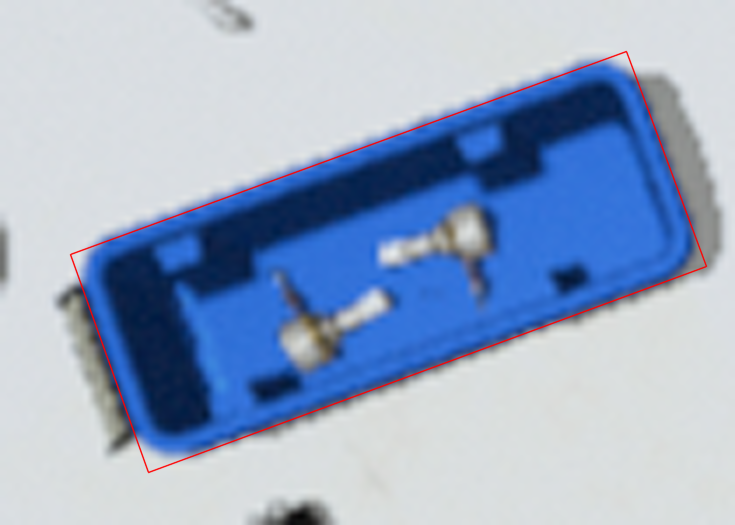

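View pics/o23.png

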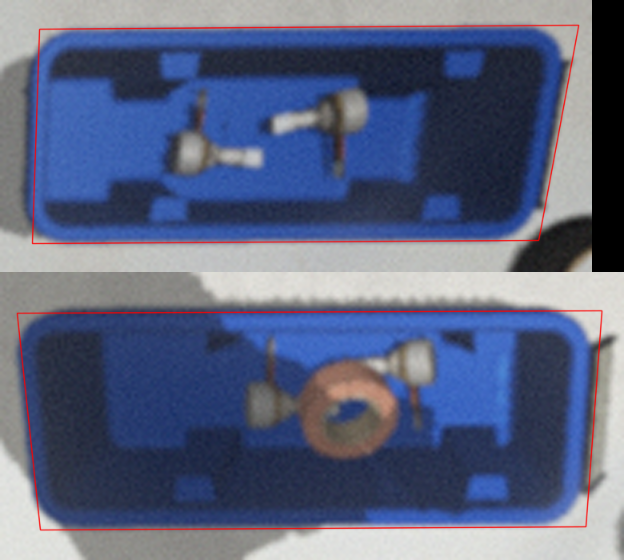

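```bash
cat >> ov.py <<'E'
def edges(f,C,c,ang,z,sides,L=.172,W=.068,span=.012,chan="S",rev=False):
    """outer-edge offset (mm, + = outside nominal) of nominal rect on each side, sampled along straight part"""
    a=np.radians(ang);u=np.array([np.cos(a),np.sin(a)]);v=np.array([-u[1],u[0]]);c=np.array(c)
    S=cv2.cvtColor(np.ascontiguousarray(f),cv2.COLOR_RGB2HSV)[...,1].astype(np.float32)
    S=cv2.GaussianBlur(S,(0,0),.6)
    res={}
    for s in sides:
        n,t,h,ext={"+x":(u,v,L/2,.02),"-x":(-u,v,L/2,.02),"+y":(v,u,W/2,.06),"-y":(-v,u,W/2,.06)}[s[:2]]
        lo,hi=(-ext,ext)
        d=np.arange(-span,span+1e-6,.0004); out=[]
        for k in np.linspace(lo,hi,21):
            P=np.array([[*(c+n*(h+x)+t*k),z] for x in d])
            q=proj(C,P).astype(np.float32)
            if q.min()<1 or q[:,0].max()>510 or q[:,1].max()>382: continue
            val=cv2.remap(S,q[:,0].reshape(-1,1),q[:,1].reshape(-1,1),cv2.INTER_LINEAR)[:,0]
            g=np.where(val>110)[0]
            # outermost saturated sample contiguous
            if len(g) and g[-1]<len(d)-3 : out.append((k*1000,d[g[-1]]*1000))
        if len(out)>4:
            o=np.array(out); md=np.median(o[:,1]); o=o[abs(o[:,1]-md)<2.5]
            pf=np.polyfit(o[:,0],o[:,1],1); res[s]=(round(float(np.median(o[:,1])),2),round(float(np.degrees(np.arctan(pf[0]))),2),len(o))
    return res
E
python3 - <<'E'
from ov import *
A=dict(tcp_pos=np.array([.45549139,.42925905,.18634885]),orientation=np.array([-.542,3.089,.009]))
p=np.load("w1.npy")
c=[.4564,.4173];an=110.15
for n,img,C in (("top","top0",cam("top")),("side","side0",cam("side")),("w1","w1",cam("wrist",dict(tcp_pos=p[:3],orientation=p[3:]))),("w6","w6",cam("wrist",A))):
    f=cv2.imread(f"pics/{img}.png")[:,:,::-1]
    print(n,edges(f,C,c,an,.06,["+x","-x","+y","-y"]), "cam in tote frame:", (R.from_euler('z',-an,degrees=True).apply(C[1]-np.r_[c,0.06])).round(2))
for n in ("top","side"):
    f=cv2.imread(f"pics/{n}0.png")[:,:,::-1]
    print("Y",n,edges(f,cam(n),[.4842,.157],-80.45,.06,["+x","-x","+y","-y"]))
o=r.get_obs();C=cam("wrist",o);f=cv2.imread("pics/w10.png")[:,:,::-1]
z=.06+o["tcp_pos"][2]-.0315
print("held",edges(f,C,o["tcp_pos"][:2],yaw()[0]-90,z,["-x","+y","-y"]))
f=cv2.imread("pics/w9.png")[:,:,::-1];o=dict(tcp_pos=np.array([.4849,.1575,.0315]),orientation=o["orientation"])
print("held9",edges(f,cam("wrist",o),o["tcp_pos"][:2],yaw()[0]-90,.06,["-x","+y","-y"]))
E
```

```text
top {'+x': (0.4, -0.03, 21), '-x': (0.4, 0.21, 21), '+y': (-0.8, 0.17, 21), '-y': (-0.0, -0.0, 21)} cam in tote frame: [-0.15  0.13  0.96]
side {'+x': (-0.4, 0.24, 21), '-x': (-0.0, -2.93, 21), '+y': (-3.2, 0.5, 18), '-y': (6.0, 0.76, 5)} cam in tote frame: [-0.18 -0.37  0.8 ]
w1 {'+x': (-2.4, 0.18, 21), '-x': (2.0, -0.28, 21), '+y': (-1.2, -0.05, 21), '-y': (-1.2, 0.05, 21)} cam in tote frame: [-0.13 -0.    0.31]
w6 {'+x': (-2.4, 0.51, 21), '-x': (-0.0, 0.43, 21), '+y': (-0.0, 0.1, 21), '-y': (-1.6, 0.07, 21)} cam in tote frame: [0.01 0.07 0.27]
Y top {'+x': (0.8, 0.63, 21), '-x': (-0.8, 0.04, 21), '+y': (-0.4, 0.02, 21), '-y': (-0.8, 0.01, 21)}
Y side {'+x': (0.8, 0.06, 21), '-x': (-0.0, -0.03, 21), '+y': (8.4, -0.49, 5), '-y': (-2.0, 0.1, 21)}
held {'-x': (-1.2, -0.8, 21), '+y': (-2.0, 0.06, 15), '-y': (4.8, -0.3, 8)}
held9 {'-x': (-0.8, -0.65, 21), '+y': (-2.0, 1.6, 13), '-y': (0.6, 2.03, 14)}
```

```bash
python3 - <<'E'
from h import *
delta([.4566,.4169,.163],20.15,"h")
E
```

```text
h turn [ 0.0003  0.0003 -0.0582] shift [ 1.3029  0.0838 -0.0028]
```

```bash
python3 -m jog '[0,0,-0.003,0.06,0.004,0,0.6, 0,0,-0.01,0.16,0.01,0,0.6, 0,0,-0.02,0.3,0.02,0,0.6, 0,0,-0.03,0.45,0.03,0,0.6, 0,0,-0.035,0.6,0.04,0,0.6, 0,0,-0.042,0.75,0.05,0,0.6, 0,0,-0.048,0.87,0.06,0,0.6, 0,0,-0.055,0.95,0.07,0,0.6, 0,0,-0.058,0.98,0.08,0,0.6, 0,0,-0.058,0.98,0.084,0,0.6]'
python3 - <<'E'
from h import *
delta([.4566,.4169,.163],20.15,"h"); print(r.get_obs()["joints"].round(2))
E
```

```text
clock: 11.35
tcp_pos: [0.4675, 0.3536, 0.1622]
orientation: [1.797, 2.575, -0.0]
contact_force: [-0.7, -0.5, -1.1]
grip_width: 0.0672
h turn [0.0002 0.0004 0.0001] shift [ 0.3159  0.0577 -0.0042]
[-0.97  0.42  0.28  1.86 -0.14  0.89 -0.27]
```

```bash
python3 -m jog '[0,0,0,0.08,0.015,0,0.6, 0,0,0,0.18,0.03,0,0.6, 0,0,0,0.26,0.045,0,0.6, 0,0,0,0.3,0.055,0,0.6, 0,0,0,0.316,0.058,0,0.6, 0,0,0,0.316,0.058,0,0.6, 0,0,0,0.316,0.058,0.1,0.6, 0,0,0,0.316,0.058,0.2,0.6, 0,0,0,0.316,0.058,0.25,0.6, 0,0,0,0.316,0.058,0.25,0.6, 0,0,0,0.316,0.058,0.25,0.6]'
python3 - <<'E'
from h import *
o=r.get_obs();np.save("w11.npy",np.r_[o["tcp_pos"],o["orientation"]])
for n in("wrist","top","side"):
    f=r.grab_frame(n); cv2.imwrite(f"pics/{n}11.png",f[:,:,::-1])
print(o["tcp_pos"],yaw()[0],o["contact_force"])
E
```

```text
clock: 12.45
tcp_pos: [0.4572, 0.4167, 0.1127]
orientation: [1.798, 2.574, 0.0]
contact_force: [-0.4, 0.4, -1.8]
grip_width: 0.0674
[0.45722719 0.41667908 0.11267013] 20.161428461982208 [-0.36671582  0.41920503 -1.83287408]
```

View pics/wrist11.png

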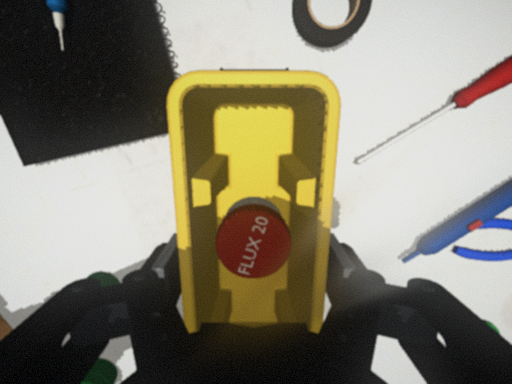

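View pics/side11.png

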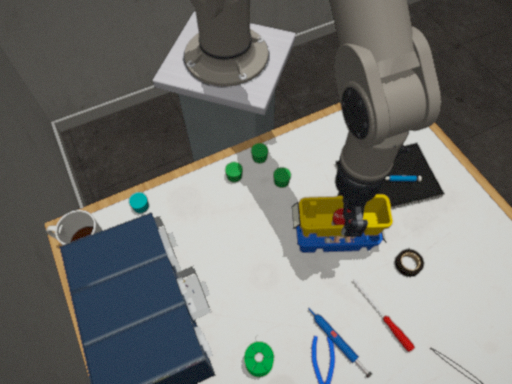

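View pics/top11.png

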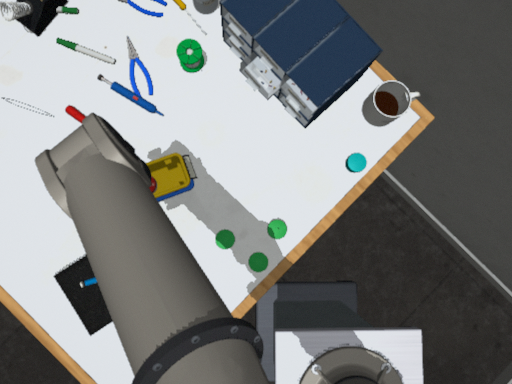

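```bash
python3 - <<'E'
from ov import *
yc=[.4568,.4167]; an=-69.85; zy=.0812+.06
for n in("top","side"):
    f=cv2.imread(f"pics/{n}11.png")[:,:,::-1]; C=cam(n)
    print(n,edges(f,C,yc,an,zy,["+x","-x","+y","-y"],span=.008))
    Y=rectpts(yc,an,.172,.068,zy);B=rectpts([.4564,.4173],an,.172,.068,.06);F=rectpts(yc,an,.154,.050,.0812)
    overlay(f,C,[(Y,(0,0,255)),(B,(255,255,255)),(F,(0,255,0))],f"pics/o_{n}11.png",(110,145,95,65) if n=="top" else (285,185,115,75),6)
E
cd pics; python3 -c "
import cv2,numpy as np
a=cv2.imread('o_top11.png');b=cv2.imread('o_side11.png')
w=np.zeros((a.shape[0]+b.shape[0],max(a.shape[1],b.shape[1]),3),np.uint8);w[:a.shape[0],:a.shape[1]]=a;w[a.shape[0]:,:b.shape[1]]=b
cv2.imwrite('o11.png',cv2.resize(w,None,fx=.7,fy=.7))"
```

```text
top {'+x': (1.6, -0.03, 21), '+y': (0.0, 1.09, 7)}
side {'+x': (1.6, 0.76, 21), '-x': (-1.2, -5.1, 14), '-y': (-2.4, -0.47, 11)}
```

View pics/o11.png

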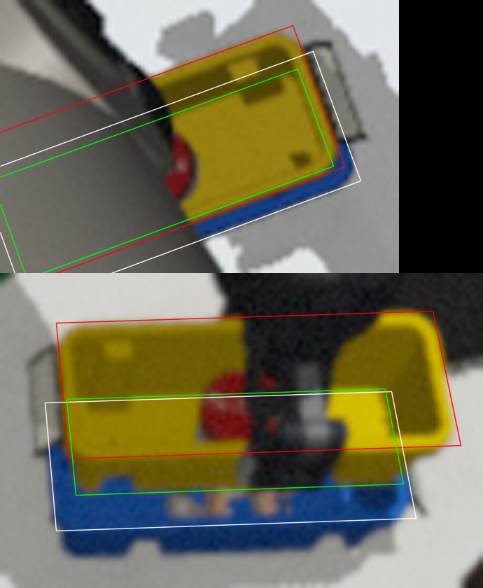

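```bash
python3 - <<'E'
from ov import *
def edge2(f,C,c,ang,z,side,colr,ts,h,span=.008):
    a=np.radians(ang);u=np.array([np.cos(a),np.sin(a)]);v=np.array([-u[1],u[0]])
    g=f.astype(np.float32); V=(np.minimum(g[...,0],g[...,1])-g[...,2]) if colr=="y" else (g[...,2]-g[...,0])
    V=V/ (g.max(2)+20)
    n,t={"+x":(u,v),"-x":(-u,v),"+y":(v,u),"-y":(-v,u)}[side]
    d=np.arange(-span,span+1e-6,.0002);o=[]
    for k in ts:
        q=proj(C,np.array([[*(np.array(c)+n*(h+x)+t*k),z] for x in d])).astype(np.float32)
        val=cv2.remap(V,q[:,0].reshape(-1,1),q[:,1].reshape(-1,1),cv2.INTER_LINEAR)[:,0]
        gI=np.where(val>.35)[0]; o.append(round(d[gI[-1]]*1000,1) if len(gI) else None)
    return o
ts=np.linspace(-.022,.022,9)
yc=[.4568,.4167]; an=-69.85
for n in("top","side"):
    C=cam(n); f0=cv2.imread(f"pics/{n}0.png")[:,:,::-1]; f=cv2.imread(f"pics/{n}11.png")[:,:,::-1]
    print(n,"yellow now +x",edge2(f,C,yc,an,.1412,"+x","y",ts,.086)); print("   -x",edge2(f,C,yc,an,.1412,"-x","y",ts,.086))
    print("   yellow0 +x",edge2(f0,C,[.4842,.157],-80.45,.06,"+x","y",ts,.086)," -x",edge2(f0,C,[.4842,.157],-80.45,.06,"-x","y",ts,.086))
    print("   blue0 (yellow +x dir)",edge2(f0,C,[.4564,.4173],an,.06,"+x","b",ts,.086)," -x",edge2(f0,C,[.4564,.4173],an,.06,"-x","b",ts,.086))
    tl=np.linspace(-.05,.05,11)
    for s in("+y","-y"):print("  lat",s,edge2(f,C,yc,an,.1412,s,"y",tl,.034),"b0",edge2(f0,C,[.4564,.4173],an,.06,s,"b",tl,.034),"y0",edge2(f0,C,[.4842,.157],-80.45,.06,s,"y",tl,.034))
E
```

```text
top yellow now +x [np.float64(0.6), np.float64(1.0), np.float64(1.0), np.float64(1.2), np.float64(1.4), np.float64(1.4), np.float64(1.0), np.float64(1.2), np.float64(0.6)]
   -x [None, None, None, None, None, None, None, None, None]
   yellow0 +x [np.float64(0.4), np.float64(0.8), np.float64(0.2), np.float64(0.8), np.float64(0.2), np.float64(0.6), np.float64(0.4), np.float64(0.8), np.float64(0.8)]  -x [np.float64(-1.0), np.float64(-0.8), np.float64(-0.4), np.float64(-0.8), np.float64(-0.8), np.float64(-0.6), np.float64(-1.0), np.float64(-0.6), np.float64(-0.8)]
   blue0 (yellow +x dir) [np.float64(0.2), np.float64(0.4), np.float64(0.4), np.float64(0.2), np.float64(0.2), np.float64(0.6), np.float64(0.2), np.float64(0.6), np.float64(-0.0)]  -x [np.float64(-0.0), np.float64(0.4), np.float64(0.6), np.float64(0.8), np.float64(0.6), np.float64(0.4), np.float64(0.2), np.float64(0.4), np.float64(0.4)]
  lat +y [None, None, None, None, None, None, None, np.float64(-0.8), np.float64(-0.4), np.float64(-0.4), np.float64(-0.4)] b0 [np.float64(0.6), np.float64(0.6), np.float64(0.2), np.float64(0.4
[... 2271 characters left out ...]
float64(8.0), np.float64(8.0), np.float64(8.0), np.float64(8.0), np.float64(8.0), np.float64(8.0), np.float64(8.0), np.float64(8.0), np.float64(7.4)]
  lat -y [None, None, None, None, None, np.float64(-3.8), np.float64(-0.8), np.float64(-3.2), np.float64(-2.8), np.float64(-2.8), np.float64(-2.8)] b0 [np.float64(1.2), np.float64(-0.8), np.float64(-3.0), np.float64(-2.6), np.float64(-3.0), np.float64(-3.2), np.float64(-2.8), np.float64(-2.8), np.float64(-2.8), np.float64(-2.6), np.float64(-3.0)] y0 [np.float64(-2.2), np.float64(-2.2), np.float64(-2.2), np.float64(-2.0), np.float64(-2.2), np.float64(-2.2), np.float64(-2.2), np.float64(-2.2), np.float64(-2.0), np.float64(-2.2), np.float64(-2.0)]
```

```bash
python3 - <<'E'
from h import *
delta([.4567,.4183,.096],20.15,"h")
E
```

```text
h turn [0.0007 0.0002 0.0001] shift [ 0.0059 -0.0014  0.0862]
```

```bash
python3 -m jog '[0,0,0,0.003,-0.001,0,0.6, 0,0,0,0.007,-0.001,0.02,0.6, 0,0,0,0.007,-0.001,0.05,0.6, 0,0,0,0.007,-0.001,0.07,0.6, 0,0,0,0.007,-0.001,0.08,0.6, 0,0,0,0.007,-0.001,0.08,0.6]'
python3 - <<'E'
from h import *
for i in range(2):
    f=r.grab_frame("side"); o=r.get_obs();print(o["tcp_pos"].round(4))
    cv2.imwrite(f"pics/side12.png",f[:,:,::-1])
f=r.grab_frame("top");cv2.imwrite(f"pics/top12.png",f[:,:,::-1]); print(o["contact_force"])
g=cv2.imread("pics/side12.png")[185:260,285:400];cv2.imwrite("pics/s12z.png",cv2.resize(g,None,fx=6,fy=6,interpolation=cv2.INTER_CUBIC))
delta([.4567,.4183,.0835],20.15,"h")
E
```

```text
clock: 13.2
tcp_pos: [0.4565, 0.4182, 0.0966]
orientation: [1.797, 2.575, 0.001]
contact_force: [0.7, 0.2, -1.9]
grip_width: 0.0676
[0.4566 0.4184 0.0969]
[0.4568 0.4185 0.0971]
[-1.03588664  0.74171697 -1.94339217]
h turn [0.0008 0.0002 0.    ] shift [-0.001  -0.0012  0.0691]
```

View pics/s12z.png

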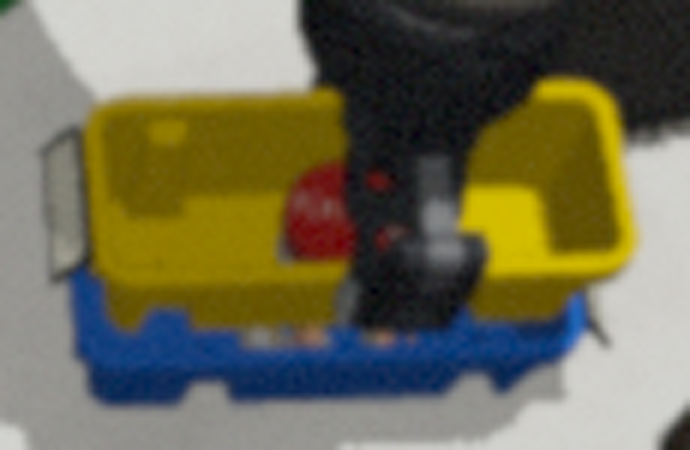

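```bash
cat >> ov.py <<'E'
def edge2(f,C,c,ang,z,side,colr,ts,h,span=.008):
    a=np.radians(ang);u=np.array([np.cos(a),np.sin(a)]);v=np.array([-u[1],u[0]])
    g=f.astype(np.float32); V=(np.minimum(g[...,0],g[...,1])-g[...,2]) if colr=="y" else (g[...,2]-g[...,0])
    V=V/(g.max(2)+20)
    n,t={"+x":(u,v),"-x":(-u,v),"+y":(v,u),"-y":(-v,u)}[side]
    d=np.arange(-span,span+1e-6,.0002);o=[]
    for k in ts:
        q=proj(C,np.array([[*(np.array(c)+n*(h+x)+t*k),z] for x in d])).astype(np.float32)
        val=cv2.remap(V,q[:,0].reshape(-1,1),q[:,1].reshape(-1,1),cv2.INTER_LINEAR)[:,0]
        gI=np.where(val>.35)[0]; o.append(float(round(d[gI[-1]]*1000,1)) if len(gI) else None)
    return o
E
python3 - <<'E'
from ov import *
ts=np.linspace(-.02,.02,7);an=-69.85;b=[.45645,.41715];zy=.0655+.06
for n in("top","side"):
    C=cam(n);f=cv2.imread(f"pics/{n}12.png")[:,:,::-1]
    for s in("+x","-x"): print(n,s,edge2(f,C,b,an,zy,s,"y",ts,.086))
    for s in("+y","-y"): print(n,s,edge2(f,C,b,an,zy,s,"y",np.linspace(-.05,.05,11),.034))
E
```

```text
top +x [-0.4, -0.0, -0.0, 0.2, 0.4, -0.0, -0.2]
top -x [None, None, None, None, None, None, None]
top +y [None, None, None, None, None, None, None, -0.4, -0.4, -0.4, -0.2]
top -y [None, None, None, None, None, None, -3.0, -0.8, -0.4, -0.6, -0.6]
side +x [-0.6, 0.2, 0.2, 0.4, 0.2, 0.4, 0.4]
side -x [2.6, 2.0, -0.0, -0.6, -1.0, -0.8, -0.8]
side +y [8.0, 8.0, 8.0, None, None, None, 2.2, 8.0, 8.0, 8.0, 8.0]
side -y [None, None, None, None, None, -4.6, -1.6, -3.0, -3.2, -3.0, -2.6]
```

```bash
python3 -m jog '[0,0,0,0,0,0.012,0.6, 0,0,0,0,0,0.024,0.6, 0,0,0,0,0,0.036,0.6, 0,0,0,0,0,0.046,0.6, 0,0,0,0,0,0.052,0.6, 0,0,0,0,0,0.052,0.6, 0,0,0,0,0,0.052,0.6]'
```

```text
clock: 14.05
tcp_pos: [0.4569, 0.4186, 0.0869]
orientation: [1.797, 2.574, 0.003]
contact_force: [0.4, -0.6, -2.1]
grip_width: 0.0672
```

Foot is inside the mouth without contact. Now creep down to seat.

```bash
python3 -m jog '[0,0,0,0,0,0.006,0.6, 0,0,0,0,0,0.011,0.6, 0,0,0,0,0,0.015,0.6, 0,0,0,0,0,0.015,0.6]'; python3 -m jog '[0,0,0,0,0,0.003,0.6, 0,0,0,0,0,0.005,0.6, 0,0,0,0,0,0.005,0.6]'
```

```text
clock: 14.45
tcp_pos: [0.4568, 0.4185, 0.0838]
orientation: [1.797, 2.574, 0.002]
contact_force: [0.7, -0.2, -1.4]
grip_width: 0.0672
clock: 14.75
tcp_pos: [0.4569, 0.4186, 0.0836]
orientation: [1.798, 2.575, 0.003]
contact_force: [-2.7, -1.9, 5.5]
grip_width: 0.0673
```

```bash
python3 -m jog '[0,0,0,0,0,0,0.6, 0,0,0,0,0,0,0.85, 0,0,0,0,0,0,1, 0,0,0,0,0,0,1, 0,0,0,0,0,0,1, 0,0,0,0,0,0,1]'
python3 - <<'E'
from h import *
for n in("wrist","side"):
    f=r.grab_frame(n); cv2.imwrite(f"pics/{n}13.png",f[:,:,::-1])
g=cv2.imread("pics/side13.png")[185:260,285:400];cv2.imwrite("pics/s13z.png",cv2.resize(g,None,fx=6,fy=6,interpolation=cv2.INTER_CUBIC))
E
```

```text
clock: 15.35
tcp_pos: [0.4569, 0.4186, 0.0836]
orientation: [1.798, 2.574, 0.003]
contact_force: [-0.2, -0.8, 0.3]
grip_width: 0.0857
```

View pics/wrist13.png

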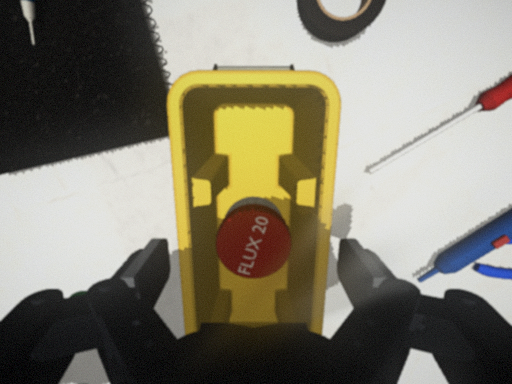

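View pics/s13z.png

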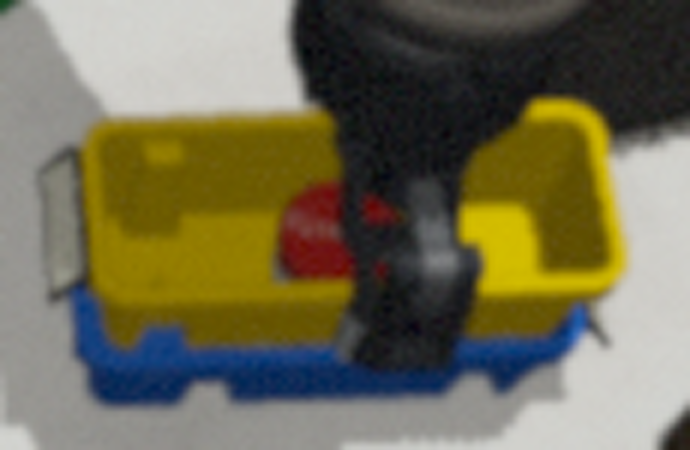

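Tote stayed put on release (fingers clear at both sides, blue label holder at (254,67) centred beyond the yellow's end). Retreat straight up and away, then check.

```bash
python3 -m jog '[0,0,0,0,0,-0.04,1, 0,0,0,0,0,-0.15,1, 0,0,0,0,0,-0.35,1, 0,0,0,0,0,-0.55,1, 0,0,0,0,0,-0.75,1, 0,0,0,0,0,-0.75,1, 0,0,0,-0.2,0,-0.75,1, 0,0,0,-0.45,0,-0.75,1, 0,0,0,-0.7,0,-0.75,1, 0,0,0,-0.9,0,-0.75,1, 0,0,0,-0.9,0,-0.75,1, 0,0,0,-0.9,0,-0.75,1]'
python3 - <<'E'
from ov import *
F={}
for n in("wrist","side","top"):
    o=r.get_obs(); F[n]=r.grab_frame(n); cv2.imwrite(f"pics/{n}14.png",F[n][:,:,::-1])
ts=np.linspace(-.02,.02,7);an=-69.85;b=[.45645,.41715];zy=.052+.06
for n in("top","side"):
    C=cam(n);f=F[n]
    for s in("+x","-x"): print(n,s,edge2(f,C,b,an,zy,s,"y",ts,.086))
    for s in("+y","-y"): print(n,s,edge2(f,C,b,an,zy,s,"y",np.linspace(-.06,.06,9),.034))
a=cv2.resize(F["side"][185:260,285:400,::-1],None,fx=4,fy=4,interpolation=cv2.INTER_CUBIC)
c=cv2.resize(F["top"][140:220,95:210,::-1],None,fx=4,fy=4,interpolation=cv2.INTER_CUBIC)
cv2.imwrite("pics/z14.png",np.vstack([a,c])[:600])
E
```

```text
clock: 16.65
tcp_pos: [0.5188, 0.2484, 0.2337]
orientation: [1.801, 2.572, 0.003]
contact_force: [0.5, 1.4, -0.2]
grip_width: 0.0857
top +x [-0.0, -0.0, 0.2, -0.2, -0.4, -0.2, -0.0]
top -x [0.2, 0.2, 0.2, 0.2, 0.2, -0.0, -0.2]
top +y [0.4, 0.2, 0.2, 0.4, 0.2, 0.2, -0.0, -0.0, 0.2]
top -y [-1.2, -1.0, -0.8, -1.0, -1.0, -0.6, -0.8, -0.8, -0.4]
side +x [-0.6, 0.4, -0.0, -0.0, 0.2, 0.4, 0.2]
side -x [2.6, 0.4, -0.8, -0.6, -0.6, -0.8, -0.4]
side +y [8.0, 8.0, 8.0, 8.0, 8.0, 8.0, 8.0, 8.0, 7.0]
side -y [1.2, 1.6, 1.4, -2.6, -2.8, -2.4, -2.4, -2.6, -2.8]
```

View pics/z14.png

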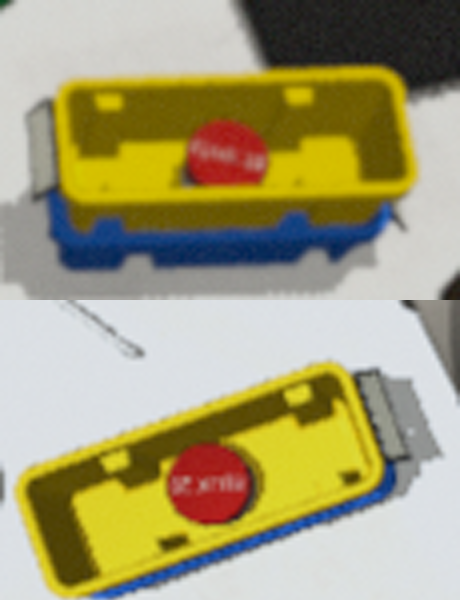

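View pics/side14.png

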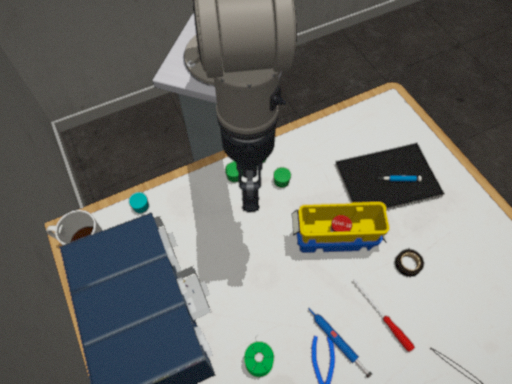

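```bash
python3 -c "
from bench import r
print(r.get_obs()['qvel'].round(4)); print(r.hand_in())"
```

```text
[-0.0059  0.0025  0.0015 -0.0019  0.0033  0.0009 -0.0002]
the job is handed in; nothing more can be done
None
```

The copper roll is in the blue tote with the two potentiometers. The yellow tote, jar still standing in it, is stacked on top with its label end opposite the blue one's. I handed the job in at about 17 s of the 48 s.

- **Tape:** I gripped it across its diameter, set it down low over the potentiometers and released it. The wrist and side pictures show it lying slightly tilted against them, well below the ledges. I did not measure its exact height.
- **Yellow tote:** The two labels already pointed nearly opposite ways, so it needed only about 10.5° of turn. I gripped it across the middle of the rim; pictures before and after the lift showed no slip. I corrected the hover position along the tote's length by about 1.5 mm before lowering.
- **Set-down:** Contact came at a gripper height that puts the yellow underside at 52 mm, the ledge height. The net force was about 7 N. The tote did not move when I released it.
- **Last checks:** In the top view all four yellow rim edges lie within about 1.2 mm of where a tote seated level at ledge height should appear. The side view's two end edges also agree within about 1 mm over most of their length. Its long edges were no use as a check, because the tote walls show there. The arm is clear of everything.
- **Disagreement:** The wrist camera put the blue tote 1–2 mm away from where the top camera did along its length. I settled it by comparing both totes in the same top and side pictures.

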